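# Take the cork polishing roller out of its bench frame

### The arm

A 6-joint arm with a two-finger parallel gripper is mounted at the origin on the work surface. World frame = base frame: x ahead of the robot, y to its left, z up, the work surface at z = 0. Lengths are in m, angles in rad, forces in N, time in s.
With the tool pointing down it reaches from about 0.225 to 0.875 m from the base axis. Payload 3.4 kg.
Tool frame: the origin (TCP) lies at the very end of the fingers, on their centre line; the grasp point (between the pads) lies 19 mm behind it (grasp_offset is the distance from the TCP to the grasp point, in m); y points along the fingers, z is the direction in which the jaws open and shut, and the axes are right-handed (so a half turn about y gives the same grasp; the last joint's range is limited). The gripper opens to 85 mm and grips with 20 to 120 N. Pads are 22 mm wide; open, the fingers measure 114 mm over their backs; the gripper's body (76 mm by 85 mm) begins 54 mm behind the grasp point. The pads swing forward as they close: fully open they stand 13 mm farther back than shut.
Start: joints at [1.035, 0.276, 1.505, -0, 1.361, -0.121], TCP at [0.232, 0.526, 0.231] pointing down, gripper open.
Joint ranges: [-2.89, 2.89], [-0.75, 2.08], [0.22, 2.7], [-1.18, 4.32], [0.11, 2.71], [-2.7, 2.7]. Speed limits (rad/s): [2.57, 2.57, 3.14, 3.14, 3.14, 3.14].

### API

Orientations are given as a unit quaternion [w, x, y, z].
In Python, from rig import get_state, get_image, sign_off, grasp_offset gives the robot as it stands.
- The arm moves only by the shell command python3 -m jog 'ROWS' [FORCE]. ROWS is JSON, one flat list of numbers, 7 for each row, row after row: the closure in counts, from 0 (fully open) to 255 (shut), then the shift along the tool's x, y, z in cm, then the turn, a rotation vector about the tool's x, y, z in units of 8 degrees (1.0 is 8 degrees). In form: [jaw, tx, ty, tz, rx, ry, rz, jaw, tx, ty, tz, rx, ry, rz, ...]. A call has 1 to 12 rows; each row is the pose to reach, as a shift and turn from the pose commanded when the call began, along the tool's axes at that moment; what a row does not reach only later rows make up. A row lasts 1/8 s, in which the tool goes at most 62.5 mm and 10.7 degrees, less where a joint would pass 70% of its speed; a pose out of reach is approached as far as the arm can. A call with a gripper value outside its range is refused whole. The fingers move at their own pace and stop on an object; FORCE is the grip in N (left out, the last holds). Time passes only in rows, so rows that repeat a pose let the fingers close. It gives the time, the measured TCP pose, the force and the opening at its end, in the units of the state.
- get_state(): the state, without advancing time (a new reading comes with each control period).
- get_image(name): name is "side" or "top" or "wrist"; returns a dict with "color" (480x640x3 uint8, blue, green, red), "mtx" (3x3 intrinsics, pixels), "R" (3x3) and "t" (3): a world point X has camera coordinates R X + t; the wrist camera has in their place "tool_from_camera" (4x4, takes a point from camera to tool coordinates, whose origin is the TCP and whose axes are the tool frame's). Camera axes: x right, y down, z forward; pixel columns grow to the right and rows downward; lengths in m; the calibration is good to about 2 mm. A picture is of the moment at which its call begins: read the wrist's pose just before it. There is no depth.
- sign_off(): hands the job in, once; it reports no verdict.
The state is a dict: "clock": time; "qpos": joint angles; "qd": joint speeds; "effort": joint torques, N m; "position": TCP position; "ee_rot": TCP orientation; "contact_force": force on the tool from outside, world axes, zero at the start; "moment": the same for the moment, N m; "width": finger opening in m.
Only numpy, scipy, OpenCV 4.12 (cv2) and the standard library are available. Lean on these libraries where they do the work, as an engineer would, in place of code of your own. Each camera call takes 0.05 s, during which the arm holds its last target.

### The job

Flip the roller frame's cam lever fully back to open it, then take hold of the cork roller, draw its axle forward and lower it out of the bottom-opening slots. Set the roller down gently, centred in the two V saddles of the wooden tray and lying along the tray's length (either way round), let go, and leave the lever open. Do not drop the roller on the bench or push the other things on the table about.

Things in the scene. Friction and masses are not known exactly. Their poses are not given: they have to be found in the camera images.
- frame: Fixed aluminium roller frame, left or right of the table's middle, the tray on the other side. Origin: on the table under the slots' seat, midway between two upright 8 mm cheeks at y = +-69 mm (inner faces +-65). z up, -x is the front, y along the axle. x from -50 to +70 mm, 142 mm high; base plate 10 mm thick. Between the cheeks there is nothing above the base plate but the roller.
- slot_seat (a point): Centre of the axle's seat, midway between the cheeks (frame x 0, z 115 mm). Each cheek has the same L-shaped slot: from the seat a run forward (frame -x), 20 mm high, floor rising 3 mm to the front, so lift about 5 mm; the axle's centre may pass at z 118 to 125 mm. A bar closes it above (z 130 to 142, x -47 to +42 mm).
- slot_mouth (a point): Open bottom end of the slots, midway between the cheeks (frame x -28, z 96 mm). A vertical run 18 mm wide (x -37 to -19 mm) leads from the forward run straight down to it. A wall in front (x -47 to -37 mm) also ends at z 96 mm. With its centre below z 88 mm the axle is free to go forward under the wall, and is clear to lift beyond x = -62 mm.
- lever (a joint): Cam lever outside the frame's +y cheek, axis along the frame's y. 0 = closed: handle up, leaning 0.26 rad to the front, a tooth blocks the axle's end. Grows as the handle swings back to the frame's +x; 1.7 = stop, fully open, handle nearly level to the rear. Starts at 0 to 0.12; friction (0.12 N m, 2 N at the paddle) keeps it where it is left. Closed fingertips can push it back, then down.
- lever_hinge (a point): The lever's pivot on the frame (frame x +26, y +83, z 113 mm).
- lever_paddle (a point): Centre of the paddle at the end of the lever's handle, 77 mm from the pivot; paddle 40 mm long (57 to 97 mm from the pivot), 18 mm wide along the frame's y, 10 mm thick; the handle below it is 12 mm wide.
- roller_center (a point): Centre of the loose roller: cork cylinder 50 mm in diameter, 120 mm long, on a steel axle 10 mm thick, 184 mm long (along this y), about 0.3 kg. Starts in the frame's seats, axle along the frame's y, up to 3 mm off the middle; stays seated when the lever opens. Grasp from above across the diameter, mid-length, fingers closing along the frame's x.
- tray: Fixed wooden tray, 150 (x) by 170 mm (y), rim 18 mm high, with two 14 mm thick V saddles at y = +-44 mm, V along y, 90 degrees, tops 47 mm high at x = +-40 mm. Origin on the table under the middle, z up. A roller lying in both has its axle along the tray's y and its centre at x 0, z 49 mm. Between the saddles the fingers have room down to the tray's floor (5 mm).
- mug: Ochre ceramic cup, 76 mm wide, 90 mm high, to be left alone. Origin under its centre.
- jar: Small clear lidded jar, 46 mm wide, 48 mm high, to be left alone. Origin under its centre.
- brush: Flat brush 180 mm long lying along its x, to be left alone.
- phone: Dark slab phone, 72 x 148 x 9 mm, to be left alone. Origin under its centre.
- block: White sanding block, 90 x 55 x 28 mm, to be left alone. Origin under its centre.
- roller: The roller itself (see roller_center): the same centre and axes.
Things that resemble listed ones, but are neither listed nor needed, are in the scene too. Of the things like the frame, leave any that is turquoise; of the rest the larger one is meant.

How it is judged:
By the outcome, as a careful person would: the job done as asked, in the order asked, and still so for the second after the job is handed in, with the robot touching nothing.
It also fails if it takes over 58 s, if anything falls off the work surface, if the arm or the gripper's body presses on something with over 40 N, if the wrist force passes 120 N, or if a joint passes its speed limit or range.

## Working session

There is one attempt and no reset: what is moved stays moved. The work goes in short steps, Python scripts to look and compute and a shell command to move; the robot and the scene stay as the last step left them, time stands still between calls to the robot, and variables do not carry over. Pictures are saved under pics/ and viewed, and the job is handed in when it is done.

```bash
ls; mkdir -p pics; python3 - <<'E'
from rig import *
import cv2
s=get_state();print({k:(s[k]) for k in s});print(grasp_offset)
for n in ("side","top","wrist"):
    g=get_image(n);cv2.imwrite(f"pics/{n}0.png",g["color"]);print(n,g["mtx"],g.get("R"),g.get("t"),g.get("tool_from_camera"))
E
```

```text
pics
{'clock': 0.0, 'qpos': array([ 1.03497806e+00,  2.76573820e-01,  1.50615550e+00,  3.68497990e-06,
        1.36068222e+00, -1.20980061e-01]), 'qd': array([-5.71701271e-04, -4.20627553e-04, -1.04143126e-03, -1.25463319e-03,
        1.35132460e-03,  6.72682573e-05]), 'effort': array([-1.33890262e-03, -4.16776371e+01, -2.45799816e+01, -2.56282556e-04,
        1.14843503e-02,  1.53212994e-05]), 'position': array([0.23146691, 0.52576856, 0.23044287]), 'ee_rot': array([-0.69134178,  0.69255838, -0.14582687,  0.14540963]), 'contact_force': array([ 0.28438246,  0.20658385, -0.46968789]), 'moment': array([-0.00737255,  0.00899196, -0.02792651]), 'width': 0.0850790636577236}
0.0187
side [[501.19458779   0.         313.21088167]
 [  0.         501.19458779 236.7460686 ]
 [  0.           0.           1.        ]] [[-0.97326049 -0.22962667  0.00596759]
 [-0.13544571  0.55270951 -0.82229353]
 [ 0.18552219 -0.80111409 -0.56903228]] [0.48204243 0.23609168 1.25685534] None
top [[606.60781743   0.         313.65559731]
 [  0.         606.60781743 239.20882757]
 [  0.           0.           1.        ]] [[ 0.02786966 -0.99959984  0.00484237]
 [-0.99262807 -0.02824625 -0.1178629 ]
 [ 0.11795252 -0.00152187 -0.99301807]] [-0.14043217  0.52912145  1.84967858] None
wrist [[387.27908182   0.         328.15051582]
 [  0.         387.27908182 239.46985451]
 [  0.           0.           1.        ]] None None [[-8.57439422e-04  9.61256431e-01  2.75654381e-01 -6.99512543e-02]
 [ 3.51028676e-04 -2.75654176e-01  9.61256809e-01 -1.42395071e-01]
 [ 9.99999571e-01  9.20982075e-04 -1.01071815e-04  7.28245698e-04]
 [ 0.00000000e+00  0.00000000e+00  0.00000000e+00  1.00000000e+00]]
```

View pics/top0.png

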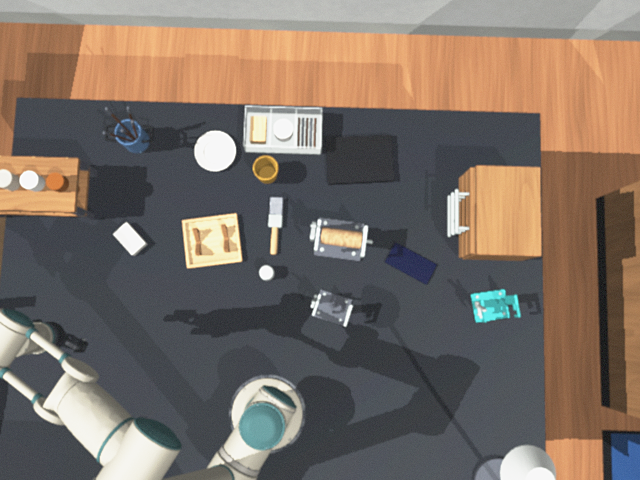

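View pics/side0.png

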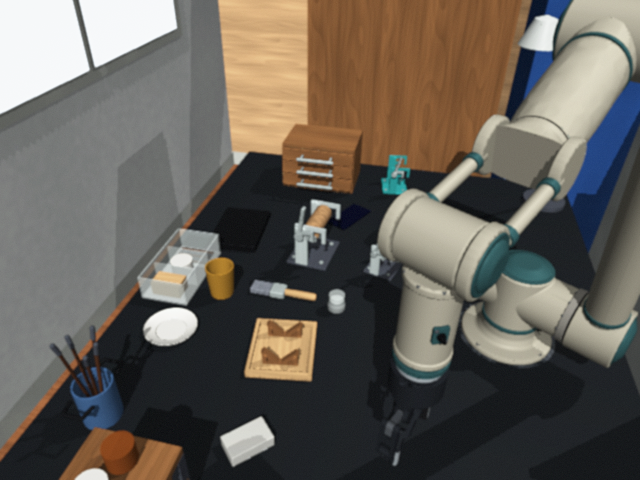

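View pics/wrist0.png

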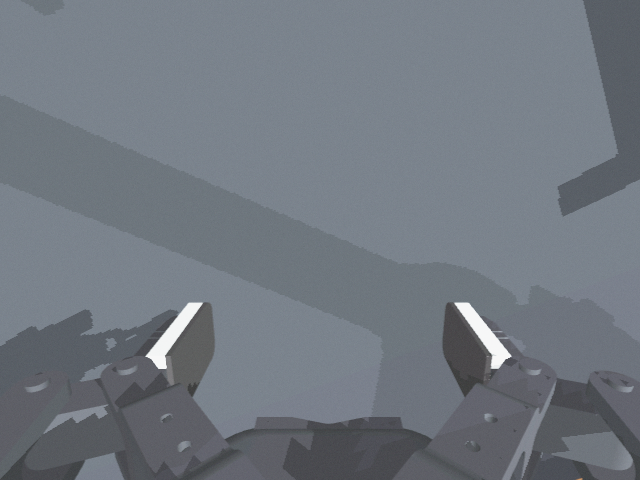

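The top view offers three frame-like things: a grey one with the cork roller at (340,238), a smaller grey one at (332,307), and a turquoise one at (495,305). By the description I choose (340,238); I'll check it in enlarged crops.

```bash
python3 - <<'E'
import cv2
t=cv2.imread("pics/top0.png");s=cv2.imread("pics/side0.png")
cv2.imwrite("pics/c1.png",cv2.resize(t[205:335,300:460],None,fx=5,fy=5,interpolation=cv2.INTER_CUBIC)[:600])
cv2.imwrite("pics/c2.png",cv2.resize(t[200:280,170:290],None,fx=6,fy=6,interpolation=cv2.INTER_CUBIC))
cv2.imwrite("pics/c3.png",cv2.resize(s[190:280,280:380],None,fx=6,fy=6,interpolation=cv2.INTER_CUBIC))
E
```

```text
(no output)
```

View pics/c1.png

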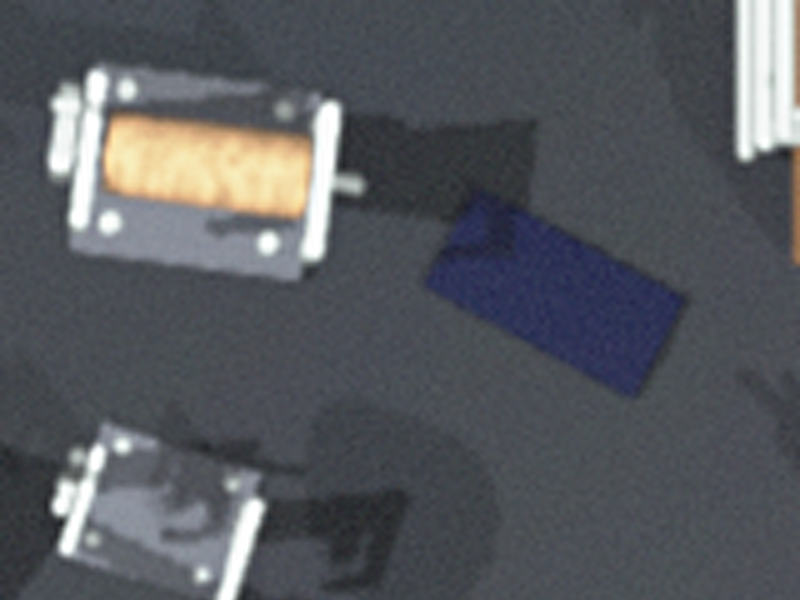

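View pics/c2.png

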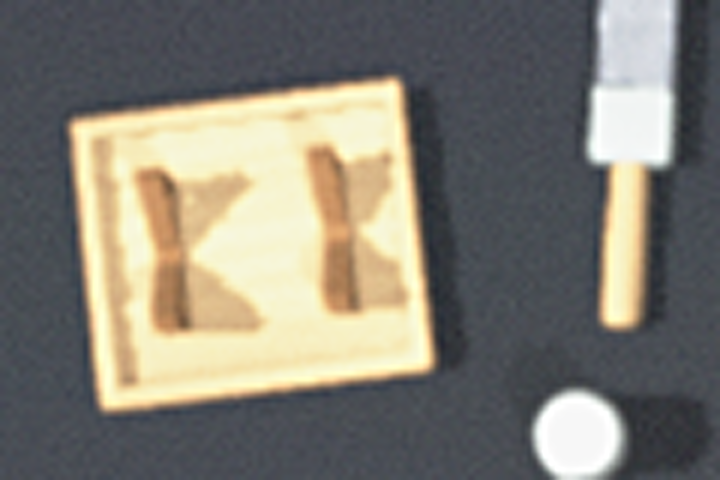

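View pics/c3.png

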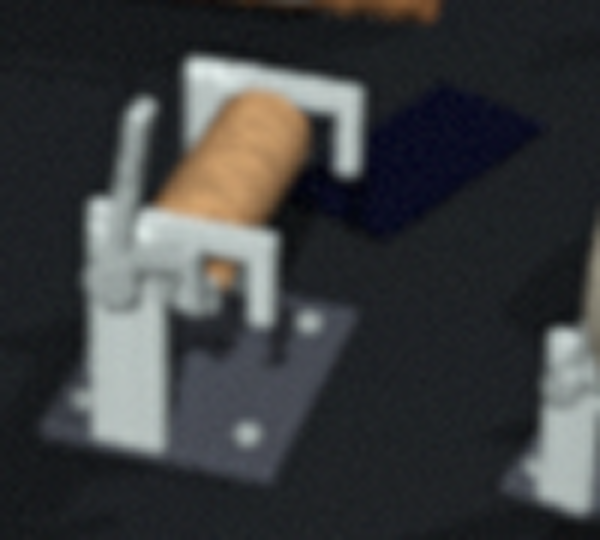

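The crops confirm the choice. The larger grey frame has its lever on the left (+y) side, handle up, with the front facing the robot. The smaller grey frame is below it, and the tray is at about (212,240). I'll fit the poses from clicked points.

```bash
cat > h.py <<'E'
import numpy as np, cv2
from scipy.optimize import least_squares
from scipy.spatial.transform import Rotation as Ro
CAM={}
CAM["side"]=(np.array([[501.19458779,0,313.21088167],[0,501.19458779,236.7460686],[0,0,1]]),np.array([[-0.97326049,-0.22962667,0.00596759],[-0.13544571,0.55270951,-0.82229353],[0.18552219,-0.80111409,-0.56903228]]),np.array([0.48204243,0.23609168,1.25685534]))
CAM["top"]=(np.array([[606.60781743,0,313.65559731],[0,606.60781743,239.20882757],[0,0,1]]),np.array([[0.02786966,-0.99959984,0.00484237],[-0.99262807,-0.02824625,-0.1178629],[0.11795252,-0.00152187,-0.99301807]]),np.array([-0.14043217,0.52912145,1.84967858]))
WM=np.array([[387.27908182,0,328.15051582],[0,387.27908182,239.46985451],[0,0,1]])
TFC=np.array([[-8.57439422e-04,9.61256431e-01,2.75654381e-01,-6.99512543e-02],[3.51028676e-04,-2.75654176e-01,9.61256809e-01,-1.42395071e-01],[9.99999571e-01,9.20982075e-04,-1.01071815e-04,7.28245698e-04],[0,0,0,1]])
def rot(q): return Ro.from_quat([q[1],q[2],q[3],q[0]]).as_matrix()
def wristcam(pos,q):
    T=np.eye(4);T[:3,:3]=rot(q);T[:3,3]=pos
    E=np.linalg.inv(T@TFC);return WM,E[:3,:3],E[:3,3]
def proj(c,X):
    K,R,t=c;p=(np.atleast_2d(X)@R.T+t)@K.T;return p[:,:2]/p[:,2:]
def W(p,X):
    c,s=np.cos(p[2]),np.sin(p[2]);X=np.atleast_2d(X)
    return X@np.array([[c,s,0],[-s,c,0],[0,0,1]])+[p[0],p[1],0]
def fit(obs,p0):
    f=lambda p:np.concatenate([(proj(c,W(p,X))-uv).ravel() for c,X,uv in obs])
    r=least_squares(f,p0,loss="soft_l1");return r.x,f(r.x).reshape(-1,2)
def crop(uv,s,o): return (np.array(uv)+.5)/s-.5+np.array(o)
E
python3 - <<'E'
from h import *
m=1e-3
T=[[-47,69,142],[-47,-69,142],[42,69,142],[42,-69,142],[-50,73,10],[-50,-73,10]]
tu=crop([[80,230],[313,262],[97,66],[328,100],[70,248],[300,280]],5,[300,205])
S=[[-47,73,142],[-47,-65,142],[-47,73,96],[-47,-65,96],[42,-65,142],[-50,73,10],[-50,-73,10],[70,73,10]]
su=crop([[280,232],[365,85],[260,328],[345,180],[188,58],[273,485],[358,305],[40,432]],6,[280,190])
for o in ([(CAM["top"],np.array(T)*m,tu)],[(CAM["side"],np.array(S)*m,su)],[(CAM["top"],np.array(T)*m,tu),(CAM["side"],np.array(S)*m,su)]):
    p,r=fit(o,[.5,0,0]);print("frame",p,"\n",r.round(1).tolist())
tr=np.array([[75,85,18],[75,-85,18],[-75,-85,18],[-75,85,18]])*m
p,r=fit([(CAM["top"],tr,crop([[70,120],[400,78],[435,370],[103,410]],6,[170,200]))],[.5,.3,0]);print("tray",p,r.round(1).tolist())
E
```

```text
frame [ 0.5297743  -0.20377476 -0.10003776] 
 [[-0.5, -1.2], [-0.0, -1.5], [-0.0, 1.7], [0.6, 0.8], [-0.2, 0.3], [0.2, -0.2]]
frame [ 0.53289842 -0.20431591 -0.09109736] 
 [[-1.1, 2.0], [-1.3, 1.8], [1.9, -0.3], [1.5, -0.9], [-0.4, 1.2], [0.1, -2.0], [0.0, 0.4], [0.1, -1.4]]
frame [ 0.53161704 -0.20366608 -0.09601186] 
 [[-0.4, -1.7], [0.0, -2.2], [-0.1, 1.1], [0.5, 0.1], [-0.1, -0.2], [0.2, -0.8], [-0.9, 2.2], [-0.8, 2.0], [2.1, -0.1], [1.9, -0.7], [0.1, 1.4], [0.4, -1.8], [0.5, 0.7], [0.3, -1.3]]
tray [0.5222375  0.19276791 0.15696498] [[0.7, 0.5], [-0.3, 0.6], [-0.6, -0.7], [0.2, -0.4]]
```

```bash
cat >> h.py <<'E'
FR=[0.5316,-0.2037,-0.096]; TRY=[0.5222,0.1928,0.157]
def grot(yaw,sgn=1):
    z=sgn*np.array([np.cos(yaw),np.sin(yaw),0]);y=np.array([0,0,-1.]);return np.column_stack([np.cross(y,z),y,z])
def rel(s,P,R=None):
    R0=rot(s["ee_rot"]);d=R0.T@(np.array(P)-s["position"])*100
    w=np.zeros(3) if R is None else Ro.from_matrix(R0.T@R).as_rotvec()*180/np.pi/8
    return d.round(2).tolist(),w.round(2).tolist()
E
python3 - <<'E'
from h import *
from rig import get_state
s=get_state();print(rot(s["ee_rot"]).round(3))
for g in (1,-1): print(rel(s,W(FR,[-.06,.06,.33])[0],grot(FR[2],g)))
E
```

```text
[[ 0.915 -0.001  0.403]
 [-0.403 -0.001  0.915]
 [-0.    -1.    -0.001]]
([49.29, -9.87, -50.87], [0.01, 8.97, 0.01])
([49.29, -9.87, -50.87], [0.01, -13.53, -0.01])
```

```bash
python3 - <<'E'
from h import *
from rig import get_state
s=get_state();print(rel(s,W(FR,[0,.06,.30])[0],grot(FR[2],1)))
E
```

```text
([54.98, -6.87, -48.99], [0.01, 8.97, 0.01])
```

```bash
python3 -m jog '[255,27.5,-6.9,-24.5,0,4.5,0, 255,55,-6.9,-49,0,8.97,0, 255,55,-6.9,-49,0,8.97,0, 255,55,-6.9,-49,0,8.97,0, 255,55,-6.9,-49,0,8.97,0, 255,55,-6.9,-49,0,8.97,0, 255,55,-6.9,-49,0,8.97,0, 255,55,-6.9,-49,0,8.97,0, 255,55,-6.9,-49,0,8.97,0, 255,55,-6.9,-49,0,8.97,0, 255,55,-6.9,-49,0,8.97,0, 255,55,-6.9,-49,0,8.97,0]' 40
cat > snap.py <<'E'
import sys,json
from h import *
from rig import get_state,get_image
def snap(n,cam="wrist"):
    s=get_state();g=get_image(cam);cv2.imwrite(f"pics/{n}.png",g["color"])
    json.dump({"p":list(map(float,s["position"])),"q":list(map(float,s["ee_rot"]))},open(f"pics/{n}.json","w"))
    print(s["clock"],s["position"].round(4),s["ee_rot"].round(4),s["contact_force"].round(1),s["width"])
snap(*sys.argv[1:])
E
python3 snap.py w1
```

```text
clock: 1.65
position: [0.5382, -0.1462, 0.3001]
ee_rot: [0.475, -0.475, 0.524, -0.524]
contact_force: [0.7, 0.7, 0.2]
width: -0.0003
1.65 [ 0.5382 -0.1462  0.3001] [ 0.475  -0.475   0.5239 -0.5237] [0.7 0.7 0.2] -0.0002610625683179411
```

```bash
python3 -m jog '[255,0,0,0,0,0,0]'
```

```text
clock: 1.82
position: [0.5378, -0.1452, 0.2993]
ee_rot: [0.474, -0.475, 0.525, -0.524]
contact_force: [0.7, -0.3, 0.0]
width: -0.0001
```

```bash
python3 snap.py w2
```

```text
1.825 [ 0.5378 -0.1452  0.2993] [ 0.4744 -0.4748  0.5248 -0.5235] [ 0.7 -0.3  0. ] -0.00014697978603819882
```

View pics/w2.png

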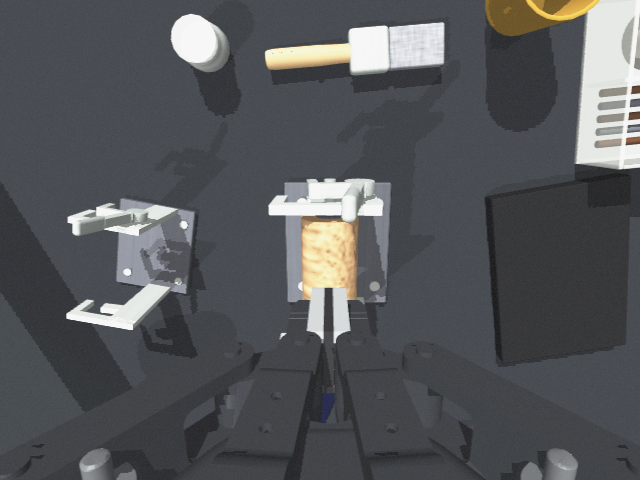

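```bash
python3 - <<'E'
from h import *
t=cv2.imread("pics/w2.png")
cv2.imwrite("pics/c4.png",cv2.resize(t[170:310,255:405],None,fx=5,fy=4,interpolation=cv2.INTER_CUBIC))
E
```

```text
(no output)
```

View pics/c4.png

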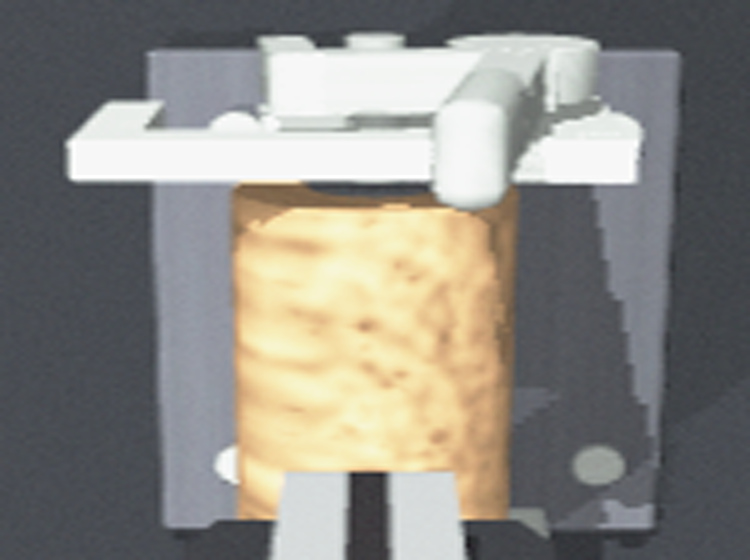

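```bash
python3 - <<'E'
from h import *
import json
j=json.load(open("pics/w2.json"));c=wristcam(j["p"],j["q"])
X=np.array([[-47,65,142],[42,65,142],[-47,73,142],[42,73,142]])*1e-3
def cr(a): a=np.array(a,float); return np.column_stack([(a[:,0]+.5)/5-.5+255,(a[:,1]+.5)/4-.5+170])
uv=cr([[68,181],[638,182],[70,139],[638,134]])
b=cr([[150,52],[680,52],[163,528],[655,528]])
def f(v):
    p=v[:3];h=v[3]
    B=np.array([[-.05,h,.01],[.07,h,.01],[-.05,-h,.01],[.07,-h,.01]])
    return np.concatenate([(proj(c,W(p,X))-uv).ravel(),(proj(c,W(p,B))-b).ravel()])
r=least_squares(f,FR+[.073],loss="soft_l1");print(r.x.round(4),f(r.x).reshape(-1,2).round(1).tolist())
p=r.x[:3]
# cork center & yaw: silhouettes of cylinder
uc=cr([[233,205],[240,510],[517,205],[510,510],[375,206]])
K,R,t=c;C=-R.T@t
# ray in frame coordinates -> midpoint plane z=.115 approx of bisector
for a,bb in ((0,2),(1,3)):
    d=[]
    for i in (a,bb):
        v=R.T@np.linalg.inv(K)@np.append(uc[i],1);v/=np.linalg.norm(v);d.append(v)
    m=d[0]+d[1];q=C+m*(.115-C[2])/m[2]
    cc=np.array([q[0]-p[0],q[1]-p[1]]);print("axis pt frame",np.array([[np.cos(p[2]),np.sin(p[2])],[-np.sin(p[2]),np.cos(p[2])]])@cc)
v=R.T@np.linalg.inv(K)@np.append(uc[4],1);q=C+v*(.140-C[2])/v[2]
print("end top frame",np.array([[np.cos(p[2]),np.sin(p[2])],[-np.sin(p[2]),np.cos(p[2])]])@(q[:2]-p[:2]))
E
```

```text
[ 0.5324 -0.2051 -0.099   0.0722] [[0.7, -0.6], [-0.7, -0.8], [-0.1, -0.1], [-0.3, 1.3], [-1.0, 0.1], [0.9, 0.2], [0.1, 0.1], [0.5, 0.3]]
axis pt frame [0.00101913 0.05333939]
axis pt frame [ 0.00114204 -0.01835984]
end top frame [0.00097799 0.05899832]
```

```bash
sed -i 's/^FR=.*/FR=[0.5324,-0.2051,-0.099]; TRY=[0.5222,0.1928,0.157]/' h.py
cat > fp.py <<'E'
from h import *
from rig import get_state
s=get_state();d=s["position"]-[FR[0],FR[1],0];c,sn=np.cos(FR[2]),np.sin(FR[2])
print("t",s["clock"],"frame pos mm",(1e3*np.array([c*d[0]+sn*d[1],-sn*d[0]+c*d[1],d[2]])).round(1),"turn to align",(rel(s,s["position"],grot(FR[2]))[1]),"F",s["contact_force"].round(1),"w",round(s["width"]*1e3,1),"q",s["qpos"].round(2))
E
python3 fp.py
```

```text
t 1.875 frame pos mm [ -1.3  61.4 299.5] turn to align [0.01, 0.01, -0.01] F [-0.9 -0.7 -1.3] w 0.2 q [-0.39  0.22  1.42  0.    1.51 -0.29]
```

```bash
python3 -m jog '[255,-2.5,0,-4.4,0,0,0, 255,-2.5,6,-4.4,0,0,0, 255,-2.5,12.5,-4.4,0,0,0, 255,-2.5,12.5,-4.4,0,0,0, 255,-2.5,12.5,-4.4,0,0,0]'; python3 fp.py; python3 snap.py s1 side; python3 snap.py w3
```

```text
clock: 2.5
position: [0.4974, -0.1143, 0.1772]
ee_rot: [-0.476, 0.475, -0.522, 0.524]
contact_force: [0.5, -0.1, 0.7]
width: 0.0002
t 2.5 frame pos mm [-43.8  86.8 177.2] turn to align [-0.02, 0.03, 0.0] F [ 0.5 -0.1  0.7] w 0.2 q [-0.36  0.22  1.73  0.    1.19 -0.27]
2.5 [ 0.4974 -0.1143  0.1772] [-0.4762  0.4751 -0.5224  0.5241] [ 0.5 -0.1  0.7] 0.0001846397221619313
2.55 [ 0.4982 -0.1148  0.178 ] [-0.4764  0.4747 -0.5218  0.5249] [0.1 0.3 0.9] -1.355172442677328e-05
```

View pics/w3.png

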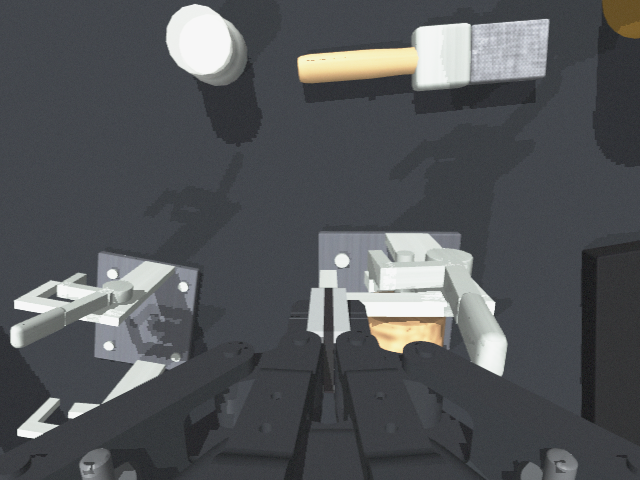

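The fingertips (327,290) stand in front of the lever handle (490,320), level with it along the frame's y. I'll push the lever back along its arc.

```bash
python3 -m jog '[255,0.2,-0.9,2,0,0,0, 255,0.2,-0.9,4,0,0,0, 255,0.2,-0.7,5.7,0,0,0, 255,0.2,-0.5,7.7,0,0,0, 255,0.2,0,9.2,0,0,0, 255,0.2,0.9,10.6,0,0,0]'; python3 fp.py; python3 snap.py w4
```

```text
clock: 3.35
position: [0.6029, -0.1273, 0.1667]
ee_rot: [-0.476, 0.475, -0.523, 0.524]
contact_force: [-2.0, -1.3, 2.2]
width: -0.0
t 3.35 frame pos mm [ 62.5  84.4 166.7] turn to align [-0.01, 0.02, 0.0] F [-2.  -1.3  2.2] w -0.0 q [-0.32  0.38  1.52 -0.    1.25 -0.22]
3.35 [ 0.6029 -0.1273  0.1667] [-0.4756  0.475  -0.5229  0.5241] [-2.  -1.3  2.2] -2.7591001210030283e-05
```

View pics/w4.png

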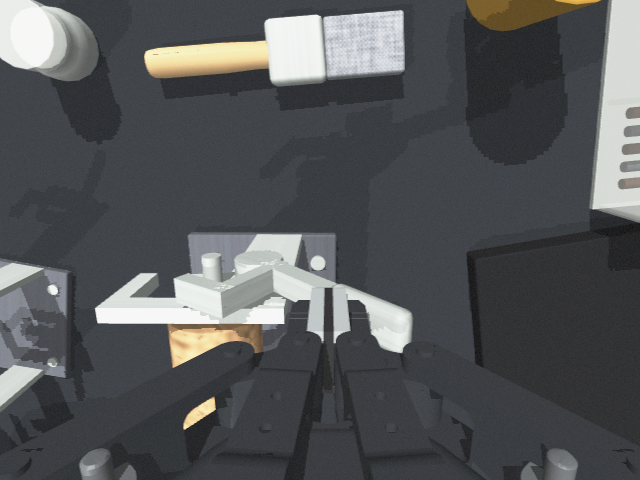

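The paddle is now leaning back ahead of the fingertips at (390,320). I'll continue down to the stop.

```bash
python3 -m jog '[255,0,1.0,1.1,0,0,0, 255,0,2.1,1.9,0,0,0, 255,0,3.1,2.4,0,0,0, 255,0,4,2.7,0,0,0, 255,0,4.5,2.8,0,0,0, 255,0,4.6,2.8,0,0,0]'; python3 fp.py
```

```text
clock: 4.15
position: [0.6284, -0.1294, 0.1258]
ee_rot: [-0.475, 0.475, -0.523, 0.524]
contact_force: [-11.6, 2.2, 32.1]
width: 0.0003
t 4.15 frame pos mm [ 88.1  84.8 125.8] turn to align [-0.01, 0.02, 0.0] F [-11.6   2.2  32.1] w 0.3 q [-0.31  0.44  1.51 -0.    1.18 -0.21]
```

32 N is far above the lever's 2 N friction, so it is on the stop. I'll back off upward and look.

```bash
python3 -m jog '[255,0,-6,0,0,0,0, 255,0,-11.5,-4,0,0,0, 0,3,-14,-8,0,0,0, 0,3,-14,-8.8,0,0,0, 0,3,-14,-8.8,0,0,0, 0,3,-14,-8.8,0,0,0]'; python3 fp.py; python3 snap.py w5
```

```text
clock: 4.9
position: [0.5395, -0.1505, 0.2588]
ee_rot: [0.475, -0.475, 0.524, -0.523]
contact_force: [0.3, 0.9, -0.5]
width: 0.072
t 4.9 frame pos mm [  1.7  55.1 258.8] turn to align [0.01, 0.02, -0.01] F [ 0.3  0.9 -0.5] w 72.0 q [-0.4   0.24  1.49  0.    1.42 -0.3 ]
4.9 [ 0.5395 -0.1505  0.2588] [ 0.4755 -0.4754  0.524  -0.5228] [ 0.3  0.9 -0.5] 0.0720231691742071
```

View pics/w5.png

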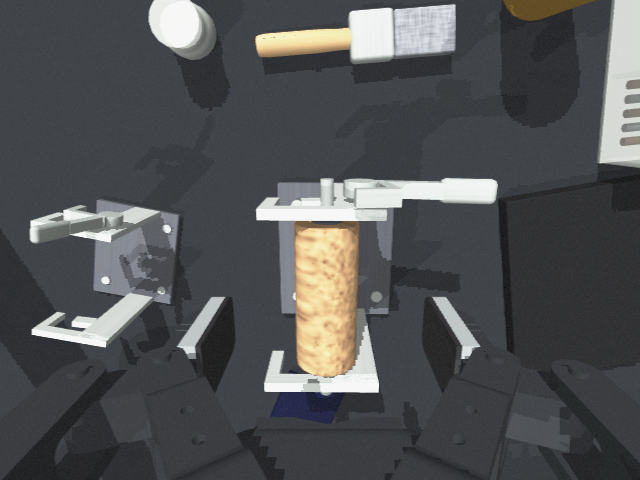

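```bash
cat > ray.py <<'E'
from h import *
import json
def onz(n,uv,z,p=FR):
    j=json.load(open(f"pics/{n}.json"));K,R,t=wristcam(j["p"],j["q"]);C=-R.T@t
    v=R.T@np.linalg.inv(K)@np.append(uv,1.);q=C+v*(z-C[2])/v[2]
    d=q[:2]-p[:2];c,s=np.cos(p[2]),np.sin(p[2]);return np.array([c*d[0]+s*d[1],-s*d[0]+c*d[1]])*1e3
E
python3 - <<'E'
from ray import *
t=cv2.imread("pics/w5.png")
cv2.imwrite("pics/c5.png",cv2.resize(t[170:400,240:410],None,fx=4,fy=2.6,interpolation=cv2.INTER_CUBIC))
for uv,z in (((327,222),.14),((326,377),.14),((327,180),.12),((257,218),.142),((387,218),.142),((379,389),.142),((264,390),.142)): print(uv,onz("w5",uv,z).round(1))
for l,r,v in ((295,358,240),(296,356,350)):
    print(onz("w5",((l+r)/2,v),.115).round(1))
E
python3 -m jog '[0,0,0,0,0,0,0]'; python3 fp.py
```

```text
(327, 222) [ 1.4 62.9]
(326, 377) [  1.  -61.4]
(327, 180) [ 1.3 89.3]
(257, 218) [-46.6  65.9]
(387, 218) [42.5 66.3]
(379, 389) [ 42.5 -70.6]
(264, 390) [-47.5 -72. ]
[ 1.  42.7]
[  0.8 -53.1]
clock: 5.08
position: [0.5395, -0.1506, 0.2591]
ee_rot: [0.475, -0.476, 0.524, -0.523]
contact_force: [0.2, -1.0, 0.2]
width: 0.0855
t 5.075 frame pos mm [  1.7  54.9 259.1] turn to align [0.01, 0.02, -0.01] F [ 0.2 -1.   0.2] w 85.5 q [-0.4   0.24  1.49  0.    1.42 -0.3 ]
```

View pics/c5.png

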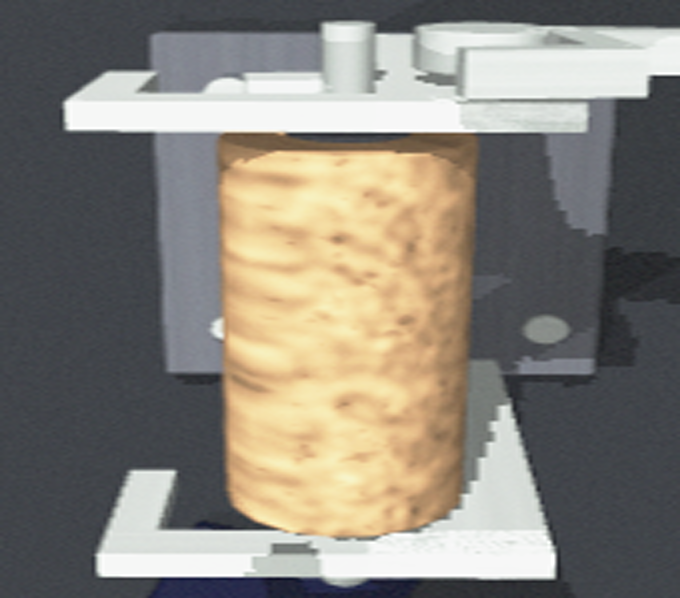

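```bash
python3 -m jog '[0,5.6,0,-0.1,0,0,0, 0,5.6,5,-0.1,0,0.02,0, 0,5.6,10,-0.1,0,0.02,0, 0,5.6,14,-0.1,0,0.02,0, 0,5.6,16.7,-0.1,0,0.02,0, 0,5.6,16.7,-0.1,0,0.02,0]'; python3 fp.py;python3 snap.py w6
```

```text
clock: 5.82
position: [0.5312, -0.2056, 0.0906]
ee_rot: [0.474, -0.475, 0.526, -0.522]
contact_force: [0.5, 0.2, -0.4]
width: 0.0853
t 5.825 frame pos mm [-1.1 -0.6 90.6] turn to align [0.04, 0.0, -0.02] F [ 0.5  0.2 -0.4] w 85.3 q [-0.49  0.38  1.72  0.    1.04 -0.39]
5.825 [ 0.5312 -0.2056  0.0906] [ 0.474  -0.4753  0.5262 -0.522 ] [ 0.5  0.2 -0.4] 0.08525440006646144
```

View pics/w6.png

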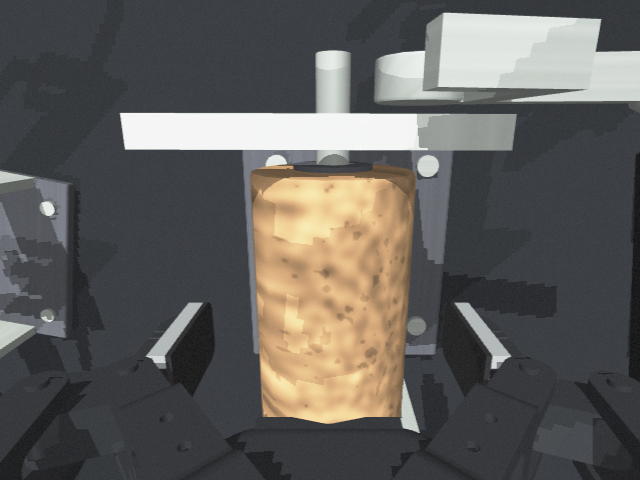

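The cork (260–402 px) sits midway between the open pads (212 and 444). I'll close on it.

```bash
python3 -m jog '[0,0,0,0.15,0,0,0, 255,0,0,0.15,0,0,0, 255,0,0,0.15,0,0,0, 255,0,0,0.15,0,0,0, 255,0,0,0.15,0,0,0, 255,0,0,0.15,0,0,0]' 50; python3 fp.py;python3 snap.py w7
```

```text
clock: 6.62
position: [0.5325, -0.2067, 0.0941]
ee_rot: [0.474, -0.475, 0.525, -0.523]
contact_force: [-4.6, 0.3, 6.3]
width: 0.0489
t 6.625 frame pos mm [ 0.3 -1.6 94.1] turn to align [0.02, 0.0, 0.0] F [-4.6  0.3  6.3] w 48.9 q [-0.49  0.38  1.71 -0.    1.05 -0.39]
6.625 [ 0.5325 -0.2067  0.0941] [ 0.4741 -0.4755  0.5246 -0.5235] [-4.6  0.3  6.3] 0.04886074259223128
```

View pics/w7.png

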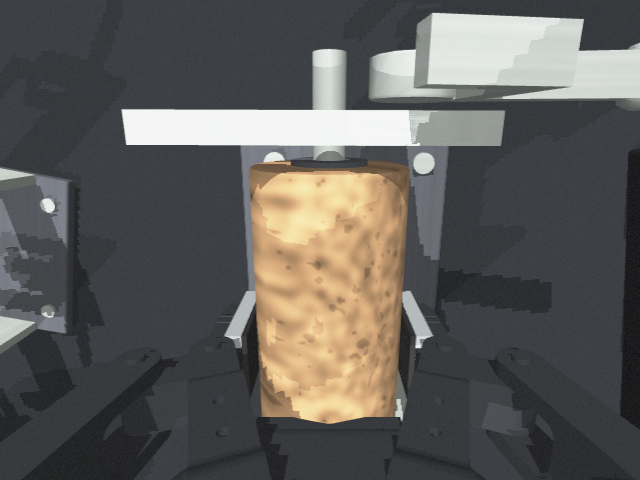

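```bash
python3 -m jog '[255,0,-0.3,0,0,0,0, 255,0,-0.6,0,0,0,0, 255,0,-0.6,0,0,0,0, 255,0,-0.6,0,0,0,0]'; python3 fp.py; python3 fp.py;python3 snap.py s2 side
```

```text
clock: 7.18
position: [0.5325, -0.2061, 0.0988]
ee_rot: [0.474, -0.475, 0.525, -0.523]
contact_force: [-5.5, 0.5, -2.9]
width: 0.0485
t 7.175 frame pos mm [ 0.2 -1.  98.8] turn to align [0.03, 0.0, -0.01] F [-5.5  0.5 -2.9] w 48.5 q [-0.49  0.38  1.71 -0.    1.06 -0.39]
t 7.175 frame pos mm [ 0.2 -1.  98.8] turn to align [0.03, 0.0, -0.01] F [-5.5  0.5 -2.9] w 48.5 q [-0.49  0.38  1.71 -0.    1.06 -0.39]
7.175 [ 0.5325 -0.2061  0.0988] [ 0.4741 -0.4753  0.5253 -0.5229] [-5.5  0.5 -2.9] 0.048540819458084666
```

```bash
python3 -m jog '[255,0,0,-0.6,0,0,0, 255,0,0,-1.2,0,0,0, 255,0,0,-1.8,0,0,0, 255,0,0,-2.4,0,0,0, 255,0,0,-2.8,0,0,0, 255,0,0,-2.8,0,0,0]'; python3 fp.py; python3 snap.py w8;python3 snap.py s3 side
python3 - <<'E'
import cv2
s=cv2.imread("pics/s3.png")
cv2.imwrite("pics/c6.png",cv2.resize(s[190:280,280:380],None,fx=6,fy=6,interpolation=cv2.INTER_CUBIC))
E
```

```text
clock: 7.98
position: [0.5059, -0.204, 0.0994]
ee_rot: [-0.475, 0.474, -0.524, 0.524]
contact_force: [-0.3, -0.1, -2.8]
width: 0.0483
t 7.975 frame pos mm [-26.5  -1.5  99.4] turn to align [-0.0, -0.0, -0.0] F [-0.3 -0.1 -2.8] w 48.3 q [-0.51  0.34  1.77  0.    1.04 -0.41]
7.975 [ 0.5059 -0.204   0.0994] [-0.4746  0.4745 -0.5242  0.5243] [-0.3 -0.1 -2.8] 0.04832475913501548
8.025 [ 0.5063 -0.2041  0.0994] [-0.4747  0.4744 -0.5241  0.5244] [-0.6  0.1 -3.1] 0.048515914216932125
```

View pics/c6.png

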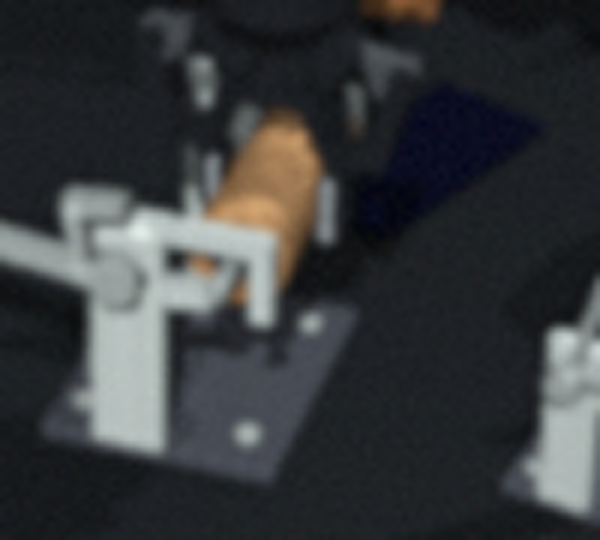

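View pics/w8.png

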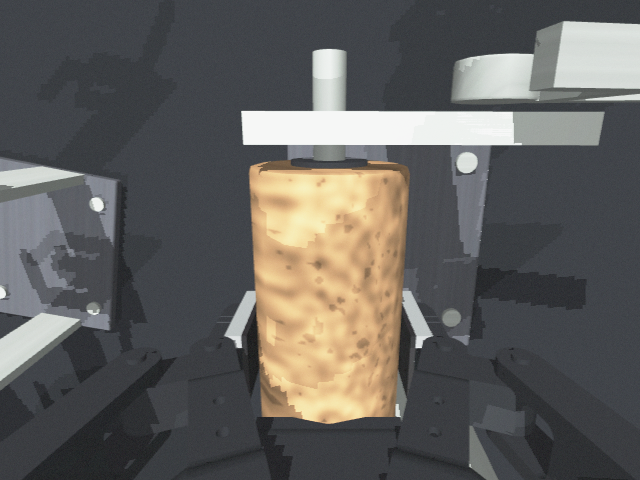

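```bash
python3 - <<'E'
from ray import *
for n,bar,ax in (("w7",((122,109),(505,109)),(329,60)),("w8",((242,110),(605,111)),(330,60))):
    for b in bar: print(n,onz(n,b,.142).round(1))
    print("axle",onz(n,ax,.122).round(1), onz(n,(329,155),.122).round(1))
E
```

```text
w7 [-46.8  72.6]
w7 [41.9 72.7]
axle [ 1.2 86.2] [ 1.2 61. ]
w8 [-46.8  72.8]
w8 [42.  72.6]
axle [-25.2  87.1] [-25.5  60.7]
```

Axle centre is at frame x ≈ -26; the wrist view shows the bar from -46.8 to +42.0 mm, which matches the model, so I can trust this. I'll shift 2 mm more to the slot's middle and lower.

```bash
python3 -m jog '[255,0,0,-0.2,0,0,0, 255,0,0.6,-0.2,0,0,0, 255,0,1.2,-0.2,0,0,0, 255,0,1.8,-0.2,0,0,0, 255,0,2.4,-0.2,0,0,0]'; python3 fp.py
```

```text
clock: 8.7
position: [0.5041, -0.2037, 0.0747]
ee_rot: [0.475, -0.475, 0.524, -0.524]
contact_force: [-0.2, -0.6, -2.5]
width: 0.0491
t 8.7 frame pos mm [-28.3  -1.4  74.7] turn to align [0.0, -0.0, -0.0] F [-0.2 -0.6 -2.5] w 49.1 q [-0.51  0.36  1.8   0.    0.98 -0.41]
```

No contact forces. I'll continue down and then forward under the wall.

```bash
python3 -m jog '[255,0,0.7,0,0,0,0, 255,0,1.3,0,0,0,0, 255,0,1.9,0,0,0,0, 255,0,1.9,0,0,0,0, 255,0,1.9,-0.8,0,0,0, 255,0,1.9,-1.6,0,0,0, 255,0,1.9,-2.6,0,0,0, 255,0,1.9,-3.6,0,0,0]'; python3 fp.py
```

```text
clock: 9.7
position: [0.4674, -0.2001, 0.0564]
ee_rot: [0.475, -0.475, 0.524, -0.524]
contact_force: [0.5, 0.1, -2.6]
width: 0.0489
t 9.7 frame pos mm [-65.1  -1.4  56.4] turn to align [0.0, -0.0, -0.0] F [ 0.5  0.1 -2.6] w 48.9 q [-0.54  0.34  1.9   0.    0.9  -0.44]
```

```bash
python3 -m jog '[255,0,0,-1.2,0,0,0, 255,0,0,-2.2,0,0,0, 255,0,-4,-2.5,0,0,0, 255,0,-9,-2.5,0,0,0, 255,0,-14,-2.5,0,0,0, 255,0,-15.5,-2.5,0,0,0]'; python3 fp.py
python3 - <<'E'
from h import *
from rig import get_state
s=get_state();print(rel(s,W(TRY,[0,0,.21])[0],grot(TRY[2])),s["position"])
E
```

```text
clock: 10.45
position: [0.4447, -0.1987, 0.2144]
ee_rot: [-0.475, 0.474, -0.522, 0.526]
contact_force: [-0.2, -0.0, -2.4]
width: 0.0487
t 10.45 frame pos mm [-87.9  -2.3 214.4] turn to align [-0.04, -0.0, 0.02] F [-0.2 -0.  -2.4] w 48.7 q [-0.56  0.15  1.72  0.    1.27 -0.46]
([-39.72, 0.35, 3.83], [-0.04, -1.84, 0.03]) [ 0.44469041 -0.19867918  0.21440207]
```

```bash
python3 -m jog '[255,-4,0,0,0,-0.2,0, 255,-9,0,0.4,0,-0.5,0, 255,-14,0,1,0,-0.8,0, 255,-19,0,1.5,0,-1.1,0, 255,-24,0,2,0,-1.4,0, 255,-29,0,2.6,0,-1.6,0, 255,-34,0,3.2,0,-1.84,0, 255,-38,0,3.7,0,-1.84,0, 255,-39.7,0,3.8,0,-1.84,0, 255,-39.7,0,3.8,0,-1.84,0]'; python3 snap.py w9; python3 snap.py t9 top
python3 - <<'E'
import cv2
t=cv2.imread("pics/t9.png")
cv2.imwrite("pics/c7.png",cv2.resize(t[190:290,160:300],None,fx=5,fy=5,interpolation=cv2.INTER_CUBIC))
E
```

```text
clock: 11.7
position: [0.5199, 0.1936, 0.21]
ee_rot: [-0.537, 0.539, -0.459, 0.458]
contact_force: [0.1, 0.1, -1.8]
width: 0.0486
11.7 [0.5199 0.1936 0.21  ] [-0.5373  0.5391 -0.459   0.4582] [ 0.1  0.1 -1.8] 0.04862877028053
11.75 [0.5198 0.1927 0.2103] [-0.537   0.5389 -0.4591  0.4587] [-0.2 -0.1 -2.6] 0.04847093967883997
```

View pics/w9.png

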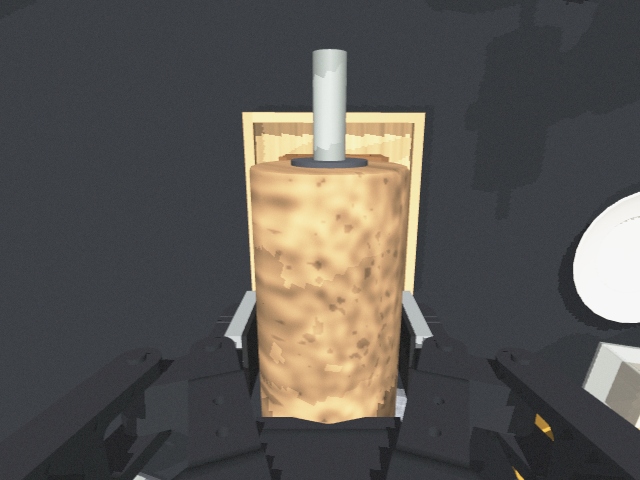

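View pics/c7.png

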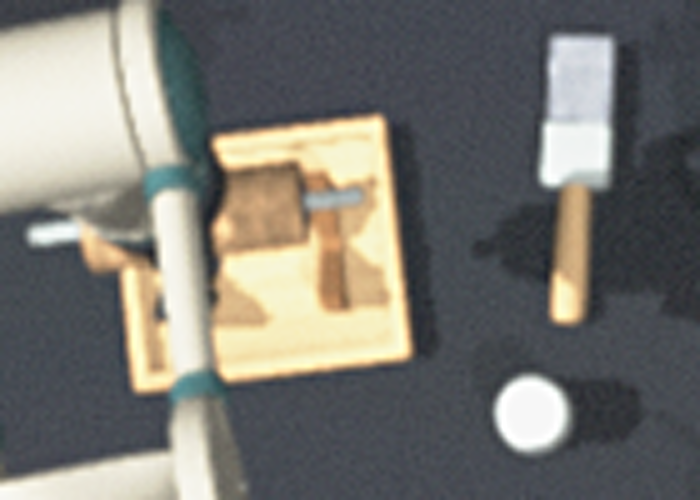

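```bash
python3 - <<'E'
from ray import *
t=cv2.imread("pics/w9.png")
cv2.imwrite("pics/c8.png",cv2.resize(t[40:300,230:440],None,fx=3,fy=2.3,interpolation=cv2.INTER_CUBIC))
for uv,z in (((243,113),.018),((425,113),.018),((251,290),.018),((415,290),.018),((281,157),.047),((388,157),.047),((329.5,55),.231),((329,160),.231)): print(uv,onz("w9",uv,z,TRY).round(1))
E
```

```text
(243, 113) [-72.2  82.9]
(425, 113) [77.2 83.4]
(251, 290) [-73.8 -74.3]
(415, 290) [ 79.2 -73.6]
(281, 157) [-38.5  49.7]
(388, 157) [44.2 49.9]
(329.5, 55) [-1.3 91.4]
(329, 160) [-1.3 61.8]
```

View pics/c8.png

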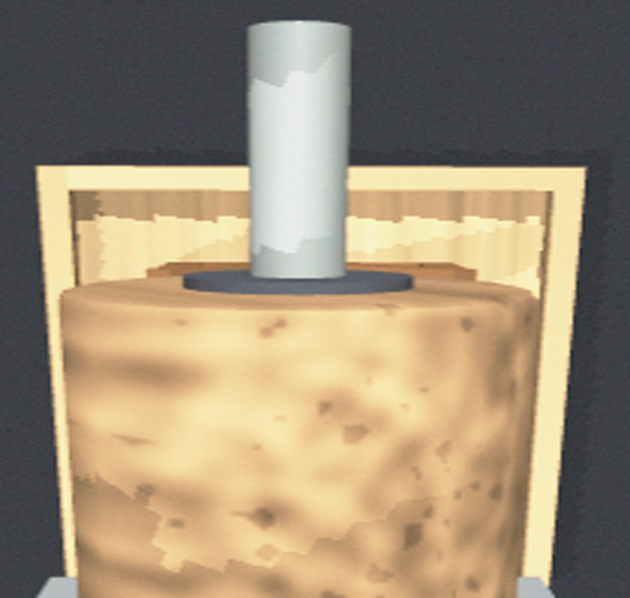

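```bash
python3 -m jog '[255,0.1,2,0.37,0,0,0, 255,0.1,6,0.37,0,0,0, 255,0.1,10,0.37,0,0,0, 255,0.1,13,0.37,0,0,0, 255,0.1,13,0.37,0,0,0]'; python3 snap.py w10;python3 snap.py s10 side
python3 - <<'E'
import cv2
from ray import *
s=cv2.imread("pics/s10.png")
cv2.imwrite("pics/c9.png",cv2.resize(s[290:400,220:360],None,fx=5,fy=5,interpolation=cv2.INTER_CUBIC))
E
```

```text
clock: 12.42
position: [0.5222, 0.191, 0.0793]
ee_rot: [-0.536, 0.539, -0.461, 0.458]
contact_force: [0.3, -0.4, -2.1]
width: 0.0494
12.425 [0.5222 0.191  0.0793] [-0.5355  0.5393 -0.4607  0.4584] [ 0.3 -0.4 -2.1] 0.04944416291252507
12.475 [0.5239 0.1916 0.081 ] [-0.5368  0.5381 -0.4598  0.4592] [ 0.  -0.3 -0.6] 0.048751068674625975
```

View pics/w10.png

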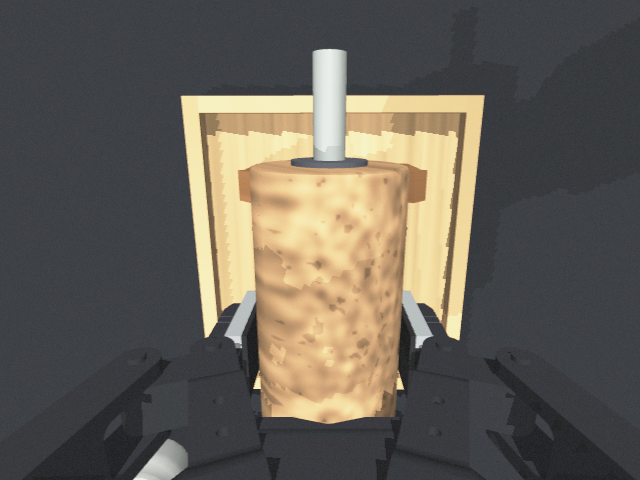

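View pics/c9.png

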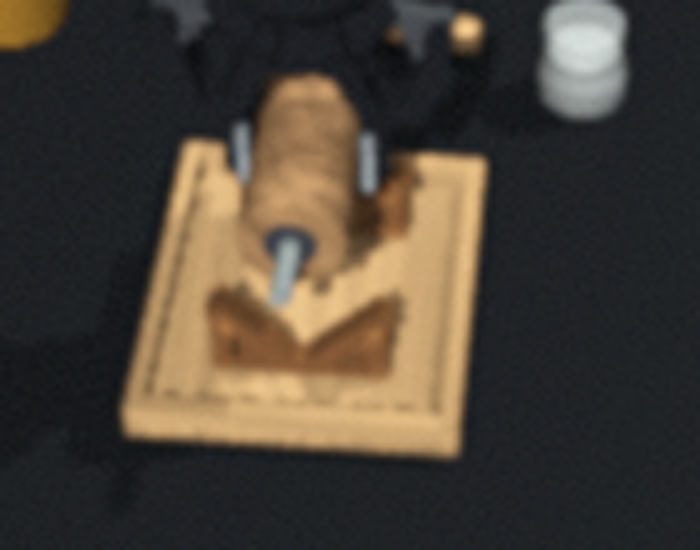

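```bash
python3 - <<'E'
from ray import *
for uv,z in (((182,97),.018),((484,97),.018),((239,169),.047),((427,169),.047),((329.5,55),.102),((329,160),.102)): print(uv,onz("w10",uv,z,TRY).round(1))
E
python3 fp.py
python3 - <<'E'
from h import *
from rig import get_state
s=get_state();print(s["position"],rel(s,W(TRY,[0,0,.028])[0],grot(TRY[2])))
E
```

```text
(182, 97) [-72.4  83.1]
(484, 97) [77. 83.]
(239, 169) [-39.6  50.7]
(427, 169) [44.2 50.7]
(329.5, 55) [ 1.  88.1]
(329, 160) [ 0.9 59. ]
t 12.525 frame pos mm [-46.5 394.6  82.2] turn to align [-0.01, 1.83, -0.0] F [ 0.2 -0.  -1.8] w 48.6 q [ 0.23  0.38  1.76 -0.    1.01  0.07]
[0.52511904 0.19221185 0.0821897 ] ([-0.1, 5.42, -0.29], [-0.01, -0.0, 0.0])
```

```bash
python3 -m jog '[255,-0.05,1.5,0.12,0,0,0, 255,-0.05,3,0.12,0,0,0, 255,-0.05,4.2,0.12,0,0,0, 255,-0.05,4.6,0.12,0,0,0, 255,-0.05,4.6,0.12,0,0,0]'; python3 snap.py w11
```

```text
clock: 13.15
position: [0.5254, 0.1938, 0.0349]
ee_rot: [-0.538, 0.538, -0.459, 0.459]
contact_force: [0.2, 0.2, -2.1]
width: 0.0482
13.15 [0.5254 0.1938 0.0349] [-0.5377  0.5381 -0.4592  0.4588] [ 0.2  0.2 -2.1] 0.048219039361704186
```

View pics/w11.png

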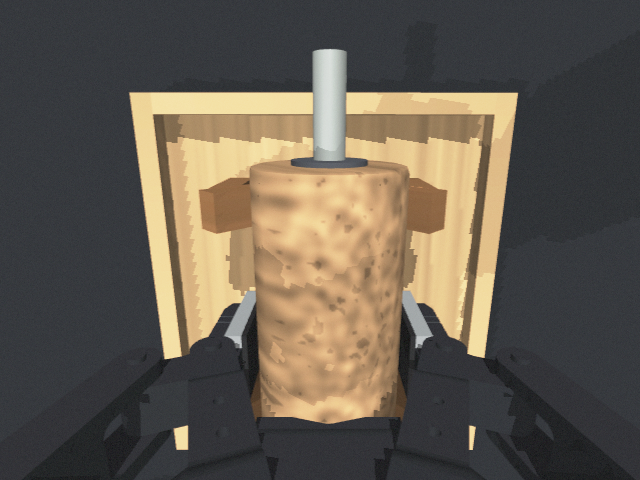

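```bash
python3 - <<'E'
from ray import *
for uv,z in (((130,94),.018),((517,94),.018),((200,190),.047),((446,190),.047),((329.5,52),.061),((329,160),.056)): print(uv,onz("w11",uv,z,TRY).round(1))
E
python3 fp.py
```

```text
(130, 94) [-72.7  83.1]
(517, 94) [76.8 83.4]
(200, 190) [-39.3  50.4]
(446, 190) [43.7 50.6]
(329.5, 52) [ 4.3 90.6]
(329, 160) [ 4.2 61.1]
t 13.2 frame pos mm [-46.1 396.4  35.3] turn to align [-0.0, 1.84, -0.0] F [ 0.6 -0.4 -2.2] w 48.7 q [0.23 0.43 1.81 0.   0.9  0.07]
```

```bash
python3 -m jog '[255,0,0,-0.2,0,0,0, 255,0,0.2,-0.2,0,0,0, 255,0,0.3,-0.2,0,0,0, 255,0,0.4,-0.2,0,0,0, 255,0,0.4,-0.2,0,0,0]'; python3 fp.py; python3 snap.py w12
```

```text
clock: 13.82
position: [0.5236, 0.1935, 0.0312]
ee_rot: [-0.538, 0.538, -0.459, 0.459]
contact_force: [-0.0, 0.0, -2.9]
width: 0.0489
t 13.825 frame pos mm [-48.2 395.7  31.2] turn to align [0.0, 1.84, -0.0] F [-0.   0.  -2.9] w 48.9 q [0.23 0.43 1.82 0.   0.89 0.07]
13.825 [0.5236 0.1935 0.0312] [-0.5378  0.5378 -0.4591  0.459 ] [-0.   0.  -2.9] 0.04890447915872393
```

```bash
python3 -m jog '[255,0,0.1,0,0,0,0, 255,0,0.2,0,0,0,0, 255,0,0.2,0,0,0,0]'; python3 -m jog '[255,0,0.1,0,0,0,0, 255,0,0.1,0,0,0,0]'; python3 snap.py w13;python3 snap.py s13 side
python3 - <<'E'
import cv2
s=cv2.imread("pics/s13.png")
cv2.imwrite("pics/c10.png",cv2.resize(s[290:400,220:360],None,fx=5,fy=5,interpolation=cv2.INTER_CUBIC))
E
```

```text
clock: 14.25
position: [0.5236, 0.1935, 0.0293]
ee_rot: [-0.538, 0.538, -0.459, 0.459]
contact_force: [0.2, -0.1, -2.5]
width: 0.0485
clock: 14.5
position: [0.5236, 0.1935, 0.0291]
ee_rot: [0.538, -0.538, 0.459, -0.459]
contact_force: [-2.3, -1.2, 5.8]
width: 0.0487
14.5 [0.5236 0.1935 0.0291] [ 0.538  -0.5377  0.459  -0.4591] [-2.3 -1.2  5.8] 0.04868487741323026
14.55 [0.5236 0.1935 0.0291] [ 0.538  -0.5377  0.459  -0.4591] [-2.  -0.6  6.5] 0.04883182592422143
```

View pics/c10.png

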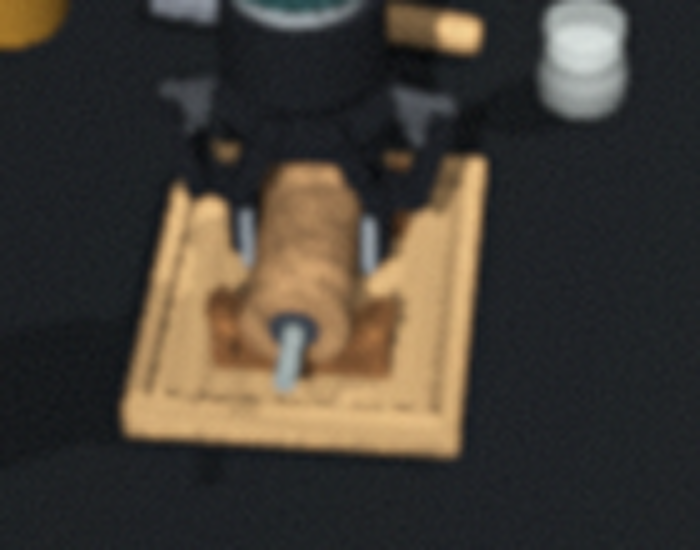

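View pics/w13.png

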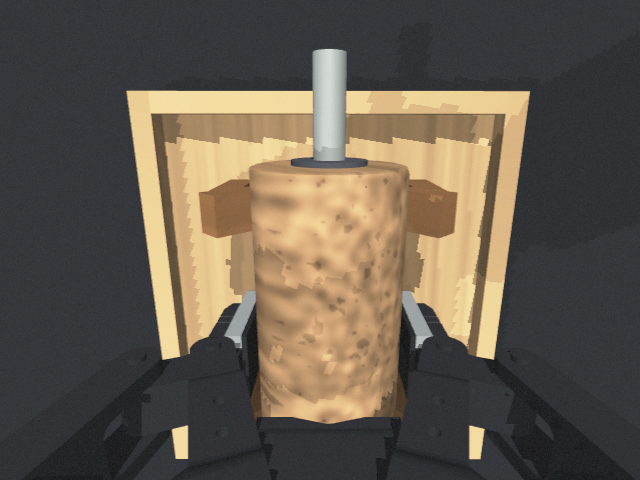

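The roller is in contact (about 8 N taken by the saddles) and centred. The axle is at column 329.5; the saddle and rim midpoints are both 328.5. I'll release.

```bash
python3 - <<'E'
from ray import *
for uv,z in (((127,92),.018),((530,92),.018),((200,193),.047),((457,193),.047),((329.5,50),.054),((329,160),.049)): print(uv,onz("w13",uv,z,TRY).round(1))
E
python3 -m jog '[150,0,0,0,0,0,0, 90,0,0,0,0,0,0, 40,0,0,0,0,0,0, 0,0,0,0,0,0,0, 0,0,0,0,0,0,0, 0,0,0,0,0,0,0]'; python3 fp.py; python3 snap.py w14
```

```text
(127, 92) [-72.7  83.3]
(530, 92) [77.1 83.6]
(200, 193) [-39.3  50.3]
(457, 193) [43.8 50.4]
(329.5, 50) [ 2.4 91.3]
(329, 160) [ 2.4 61. ]
clock: 15.35
position: [0.5236, 0.1935, 0.0282]
ee_rot: [0.538, -0.538, 0.459, -0.459]
contact_force: [-0.4, -0.4, -0.6]
width: 0.0855
t 15.35 frame pos mm [-48.1 395.8  28.2] turn to align [-0.0, 1.84, -0.0] F [-0.4 -0.4 -0.6] w 85.5 q [0.23 0.44 1.82 0.   0.88 0.07]
15.35 [0.5236 0.1935 0.0282] [ 0.5378 -0.5378  0.4591 -0.4591] [-0.4 -0.4 -0.6] 0.08552667021915475
```

View pics/w14.png

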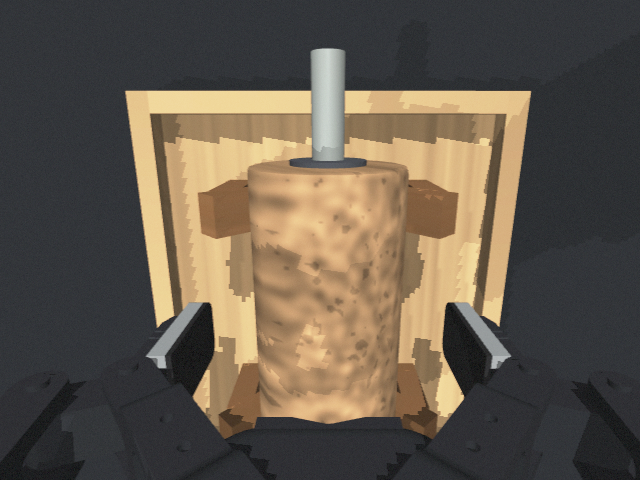

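Released and resting (axle at column 328, tray middle 328). I'll lift straight up and check.

```bash
python3 -m jog '[0,0,-1.5,0,0,0,0, 0,0,-5,0,0,0,0, 0,0,-11,0,0,0,0, 0,0,-17,0,0,0,0, 0,0,-22,0,0,0,0, 0,4,-24,0,0,0,0, 0,4,-24,0,0,0,0]'
python3 -m jog '[0,-8,0,0,0,0,0, 0,-8,0,0,0,0,0, 0,-8,0,0,0,0,0, 0,-8,0,0,0,0,0]'; python3 snap.py w15; python3 snap.py s15 side;python3 snap.py t15 top
```

```text
clock: 16.27
position: [0.5312, 0.1524, 0.2718]
ee_rot: [0.539, -0.536, 0.458, -0.461]
contact_force: [-0.7, 0.3, -1.0]
width: 0.0854
clock: 16.77
position: [0.5172, 0.2323, 0.2681]
ee_rot: [-0.537, 0.538, -0.459, 0.459]
contact_force: [0.3, -0.3, -0.2]
width: 0.0852
16.775 [0.5172 0.2323 0.2681] [-0.5374  0.5383 -0.4589  0.4592] [ 0.3 -0.3 -0.2] 0.08518682587608593
16.825 [0.5173 0.2321 0.2681] [-0.5374  0.538  -0.4591  0.4593] [ 0.  -0.8  0.5] 0.08501687934038507
16.875 [0.5174 0.232  0.2682] [-0.5374  0.5378 -0.4592  0.4594] [0.7 0.1 1.1] 0.08533573447005988
```

View pics/w15.png

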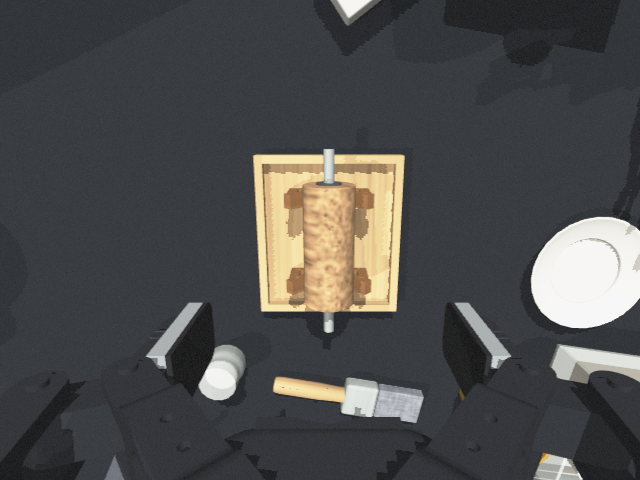

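View pics/s15.png

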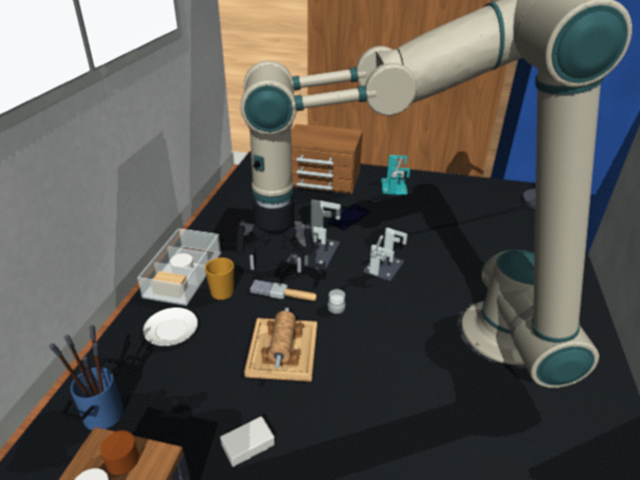

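View pics/t15.png

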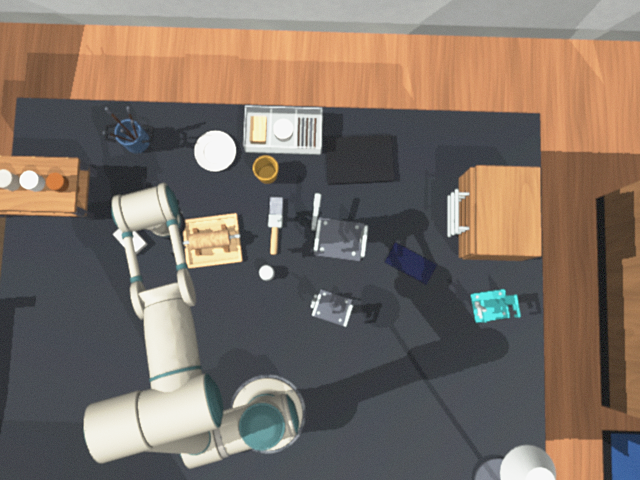

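```bash
python3 - <<'E'
from ray import *
for a,z in (((329,149),.054),((328.5,331.5),.049),((329,155),.018),((329,312),.018),((294,187),.047),((329,185),.07),((329,312),.06)): print(a,onz("w15",a,z,TRY).round(1))
E
```

```text
(329, 149) [ 2.4 91.7]
(328.5, 331.5) [  2.3 -94. ]
(329, 155) [ 2.4 84.1]
(329, 312) [  2.8 -87.2]
(294, 187) [-30.4  56.5]
(329, 185) [ 2.4 61.7]
(329, 312) [  2.7 -66.1]
```

```bash
python3 -c "
from rig import *
print(sign_off())"
```

```text
the job is handed in; nothing more can be done
None
```

The job is done and handed in. The lever is open and the cork roller is lying in the tray's two V saddles, released, with the arm clear. It took about 17 s of the 58 s allowed.

**What I did:**
- **Lever:** I pushed the larger grey frame's lever back along its arc with closed fingertips until it met the stop. The wrist force there was about 34 N.
- **Removal:** I gripped the roller mid-length, lifted it about 6 mm and drew it forward. I then lowered it out of the slots and brought it out under the front wall, and felt no resistance in the slots.
- **Placing:** I lowered it until the saddles took its weight (about 8 N), then let go and lifted straight up.

**Last checks:**
- **Position:** The axle's middle is within about 1 mm of the tray's centre both across and along, and it lies parallel to the tray's sides.
- **Surroundings:** The lever is still level to the rear, and the other objects look unmoved in the before and after top views.
- **Disagreement:** The top and wrist cameras put the tray about 2 mm apart. I used the roller's position relative to the tray in the wrist view, and moved it 2 mm sideways before setting it down.

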